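# Clamp the card terminal's mounting plate on its counter stand

### The job

Find the mounting plate whose two holes fit the stand's dowel pins and set it fully down over the pins, flat on the base, with its tongue under the clamp. Then turn the clamp's knob clockwise until the rubber pad touches the tongue, and from there add a quarter of a turn, no more, and let go. Leave the mug, folders and calculator where they are.

Things in the scene. Friction and masses are not known exactly. Their poses are not given: they have to be found in the camera images.
- stand: fixed dark steel base: a block 120 x 120 mm, 24 mm high, with a bar 60 mm wide going on along +y to 187 mm. Origin on the counter under the block's centre; the plate rests on the top, z = 24 mm. Two steel dowel pins, 10 mm thick with tapered tips, at x = +-30 mm, y = 0, rise 5 mm above the top.
- clamp: fixed clamp on the stand, same axes and same x, y origin: a round post at y = 165 mm carries a level grey arm 38 mm wide, from y = 83 to 191 mm, its underside 78 mm and top 100 mm above this origin. Its height setting differs: this origin is 0 to 2 mm above the counter. The screw's upright axis is at x = 0, y = 105 mm.
- plate_a: loose aluminium plate, 0.45 kg: a square 90 x 90 mm with a 40 mm wide tongue along +y that ends 125 mm from the origin, all 8 mm thick, and an upright fin on the square's centre to lift it by (16 mm thick in x, 44 mm long in y, top 48 mm above the underside). Origin: centre of the square's underside, z up. Two 13 mm holes at x = +-30 mm, y = 0. Fits the stand with its axes along the stand's.
- plate_b: loose aluminium plate, 0.45 kg: a square 90 x 90 mm with a 40 mm wide tongue along +y that ends 125 mm from the origin, all 8 mm thick, and an upright fin on the square's centre to lift it by (16 mm thick in x, 44 mm long in y, top 48 mm above the underside). Origin: centre of the square's underside, z up. Two 13 mm holes at x = +-19 mm, y = 0. Does not fit the pins.
- plate_a_tongue (a point): spot on the top face of plate_a's tongue where the clamp's pad presses: 105 mm along plate +y, 8 mm above the underside
- plate_b_tongue (a point): the same spot on plate_b
- knob_grip (a point): point on the clamp knob's upright turning axis at the height to grip, 130 mm above the clamp's origin. Turns with the knob: its x axis lies along the black grip bar, 62 mm long, 16 mm thick, from 22 mm below this point to 20 mm above it, on a hub 44 mm across and 8 mm high on the arm. The knob stays at its height when turned.
- knob (a joint): angle of the knob, rad, growing clockwise seen from above; starts at 0 to 0.67, stops at 0 and 7.5. One full turn clockwise lowers spindle and pad by 28 mm (fast thread). It stays where it is left; friction 0.12 N m, about 0.07 N m more at a quarter turn past touching.
- pad_face (a point): centre of the underside of the clamp's round black rubber pad (30 mm across, 8 mm thick), on the knob's axis. It hangs on a sprung brass stem (12 mm of it showing) below the steel spindle and does not turn. At the start it is 11 to 16 mm above where the top of a seated plate's tongue comes.
- pad (a joint): how far the pad is pushed up towards the spindle against its spring, m: 0 while it hangs free, then grows 7 mm per quarter turn of the knob once it touches (the contact yields some tenths of a mm); spring 4 N at first touch plus 1.6 N per mm; at most 12 mm.
- mug: white ceramic mug, 82 mm across, 95 mm high, origin under its centre; a bystander
- folders: stack of four black folders, about 135 x 240 mm, 36 mm high, origin under its centre; a bystander
- calculator: black desk calculator 150 x 100 mm, 20 mm high, origin under its centre; a bystander
Mind the look-alikes: they are no part of the job. Leave any brown or pink look-alike of the plate_a alone.

How it is judged:
On the way, in this order (a step that is already met when the one before it is completed fails the run):
1. the fitting plate sits fully down over both pins, flat on the base, tongue under the clamp, the pad still clear of it (horizontal distance between plate_a and stand below 0.004 m and z of plate_a in the frame of stand below 0.0265 m and angle between plate_a's own z axis and vertical below 0.04 rad and y of plate_a_tongue in the frame of stand above 0.095 m and value of joint pad below 0.001 m), for 0.2 s.
2. with the plate seated, the pad touches and presses the tongue (horizontal distance between plate_a and stand below 0.004 m and z of plate_a in the frame of stand below 0.0265 m and angle between plate_a's own z axis and vertical below 0.04 rad and y of plate_a_tongue in the frame of stand above 0.095 m and value of joint pad above 0.002 m), for 0.1 s.
At the end, for the whole second after the job is handed in: plate_a (holes 60 mm apart) rests over both pins, within 4 mm of the stand's centre and 2.5 mm of the base, level, still, tongue under the clamp; the pad presses its tongue and is pushed in 3.8 to 9.6 mm, about a quarter turn past touching (0.15 to 0.35 turn) (horizontal distance between plate_a and stand below 0.004 m and z of plate_a in the frame of stand below 0.0265 m and angle between plate_a's own z axis and vertical below 0.04 rad and y of plate_a_tongue in the frame of stand above 0.095 m and value of joint pad between 0.0038 and 0.0096 m and contact force between pad and plate_a above 5 N and linear speed of plate_a below 0.02 m/s).
It fails at once if the mug is moved by more than 30 mm (distance of mug from where it was at the start of the episode above 0.03 m).
It fails at once if the stack of folders is moved by more than 30 mm (distance of folders from where it was at the start of the episode above 0.03 m).
It fails at once if the calculator is moved by more than 30 mm (distance of calculator from where it was at the start of the episode above 0.03 m).
It also fails if it takes over 72 s, if anything falls off the work surface, if the arm or the gripper's body presses on something with over 40 N, if the wrist force passes 120 N, or if a joint passes its speed limit or range.

### The arm

A 7-joint arm with a two-finger parallel gripper is mounted at the origin on the work surface. World frame = base frame: x ahead of the robot, y to its left, z up, the work surface at z = 0. Lengths are in m, angles in rad, forces in N, time in s.
With the tool pointing down it reaches from about 0.425 to 0.925 m from the base axis. Payload 6.8 kg.
Tool frame: the origin (TCP) lies at the centre of the arm's flange, where the gripper is bolted on; the fingertips stand 173 mm ahead of it and the grasp point (between the pads) lies 155 mm ahead of it (finger_overhang is the distance from the TCP to the fingertips, in m); y points along the fingers, z is the direction in which the jaws open and shut, and the axes are right-handed (so a half turn about y gives the same grasp; the last joint's range is limited). The gripper opens to 85 mm and grips with 20 to 120 N. Pads are 22 mm wide; open, the fingers measure 114 mm over their backs; the gripper's body (76 mm by 85 mm) begins 54 mm behind the grasp point. The pads swing forward as they close: fully open they stand 13 mm farther back than shut.
Start: joints at [-1.299, 0.477, 0.022, 1.555, -0.011, 1.109, -0.083], TCP at [0.25, 0.627, 0.405] pointing down, gripper open.
Joint ranges: [-2.96, 2.96], [-0.34, 2.1], [-1.41, 1.46], [0.24, 2.44], [-1.37, 4.51], [0.17, 1.92], [-2.96, 2.96]. Speed limits (rad/s): [2.39, 2.39, 3.14, 3.14, 3.14, 3.14, 3.14].

### API

Orientations are given as a rotation vector (axis times angle).
In Python, from bench import get_obs, grab_frame, hand_in, finger_overhang gives the robot as it stands. The module is installed in compiled form; this text tells all that it offers.
- The arm moves only by the shell command python3 -m jog 'ROWS' [FORCE]. ROWS is JSON, a list of rows, each a list of 3 entries, a list of its own where there are three numbers: the shift along the tool's x, y, z in cm, then the turn about the tool's y in rad, then the gripper command: -1 is fully open, 1 is shut, values between are in proportion. In form: [[[x, y, z], twist, gripper], ...]. A call has 1 to 10 rows; each row is the pose to reach, as a shift and turn from the pose commanded when the call began, along the tool's axes at that moment; what a row does not reach only later rows make up. A row lasts 1/8 s, in which the tool goes at most 62.5 mm and 10.7 degrees, less where a joint would pass 70% of its speed; a pose out of reach is approached as far as the arm can. A call with a gripper value outside its range is refused whole. The fingers move at their own pace and stop on an object; FORCE is the grip in N (left out, the last holds). Time passes only in rows, so rows that repeat a pose let the fingers close. It gives the time, the measured TCP pose, the force and the opening at its end, in the units of the state.
- get_obs(): the state, without advancing time (a new reading comes with each control period).
- grab_frame(name): name is "side" or "top"; returns a dict with "image" (420x560x3 uint8, blue, green, red), "fx", "fy", "cx", "cy" (pixels), "distortion" ([k1, k2, p1, p2, k3] as OpenCV has them; the pictures are not rectified), "origin" and "rotation" of the camera in the world. Camera axes: x right, y up, looking along -z (the intrinsics and any distortion apply to the point x, -y, -z); pixel columns grow to the right and rows downward; lengths in m; the calibration is good to about 2 mm. A picture is of the moment at which its call begins. There is no depth.
- hand_in(): hands the job in, once; it reports no verdict.
The state is a dict: "clock": time; "joints": joint angles; "qvel": joint speeds; "tau": joint torques, N m; "tcp_pos": TCP position; "orientation": TCP orientation; "contact_force": force on the tool from outside, world axes, zero at the start; "moment": the same for the moment, N m; "grip_width": finger opening in m.
Only numpy, scipy, OpenCV 4.12 (cv2) and the standard library are available. Lean on these libraries where they do the work, as an engineer would, in place of code of your own. Each camera call takes 0.05 s, during which the arm holds its last target.

## Working session

There is one attempt and no reset: what is moved stays moved. The work goes in short steps, Python scripts to look and compute and a shell command to move; the robot and the scene stay as the last step left them, time stands still between calls to the robot, and variables do not carry over. Pictures are saved under pics/ and viewed, and the job is handed in when it is done.

```bash
mkdir -p pics; cat > h.py <<'E'
import numpy as np, cv2, pickle
from bench import get_obs, grab_frame, finger_overhang
from scipy.spatial.transform import Rotation as R
def snap(name,tag):
    f=grab_frame(name); cv2.imwrite(f'pics/{tag}.png',f['image']); pickle.dump(f,open(f'{tag}.pkl','wb')); return f
def load(tag): return pickle.load(open(f'{tag}.pkl','rb'))
def K(f): return np.array([[f['fx'],0,f['cx']],[0,f['fy'],f['cy']],[0,0,1.]])
def rot(f):
    r=np.array(f['rotation'],float)
    return r if r.shape==(3,3) else R.from_rotvec(r).as_matrix()
def proj(f,P):
    P=np.atleast_2d(P).astype(float); c=(P-np.array(f['origin']))@rot(f); c=c*[1,-1,-1]
    return cv2.projectPoints(c,np.zeros(3),np.zeros(3),K(f),np.array(f['distortion'],float))[0][:,0]
def ray(f,uv):
    p=cv2.undistortPoints(np.array(uv,float).reshape(-1,1,2),K(f),np.array(f['distortion'],float))[:,0]
    d=np.c_[p[:,0],-p[:,1],-np.ones(len(p))]@rot(f).T
    return np.array(f['origin']),d
def onz(f,uv,z):
    o,d=ray(f,uv); return o+d*((z-o[2])/d[:,2])[:,None]
E
python3 - <<'E'
from h import *
o=get_obs()
for k,v in o.items(): print(k,np.round(v,4))
print(finger_overhang)
for n in('side','top'):
    f=snap(n,n+'0'); print({k:np.round(v,4).tolist() for k,v in f.items() if k!='image'})
E
```

```text
clock 0.0
joints [-1.2991  0.4778  0.0223  1.5565 -0.0115  1.1093 -0.0831]
qvel [-0.0007 -0.0012 -0.0001 -0.001  -0.0009  0.001  -0.    ]
tau [-1.60000e-03 -5.96437e+01  1.60650e+00 -2.81204e+01  1.23000e-02
  9.20000e-03  0.00000e+00]
tcp_pos [0.2501 0.6267 0.4037]
orientation [-1.552   0.2982 -0.2978]
contact_force [ 0.2348 -0.2557  0.1947]
moment [ 0.0026 -0.0129 -0.0055]
grip_width 0.0851
0.1734
{'fx': 480.665, 'fy': 480.665, 'cx': 274.0992, 'cy': 212.6804, 'distortion': [-0.1459, 0.0, 0.0, 0.0, 0.0], 'origin': [0.0485, -0.6162, 1.0098], 'rotation': [0.7337, -0.2212, -0.5492]}
{'fx': 460.5161, 'fy': 460.5161, 'cx': 282.7685, 'cy': 207.806, 'distortion': [-0.0607, 0.0, 0.0, 0.0, 0.0], 'origin': [0.4011, 0.0959, 1.488], 'rotation': [0.0352, -0.067, -1.599]}
```

View pics/side0.png

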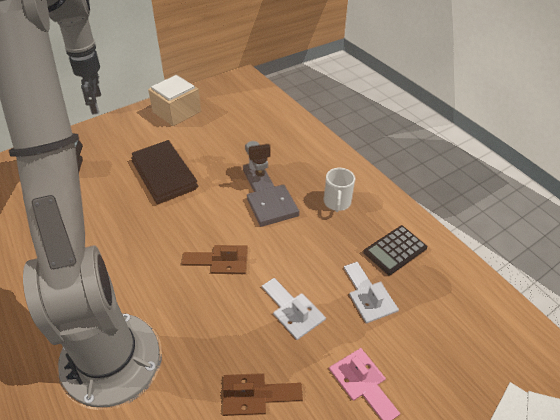

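View pics/top0.png

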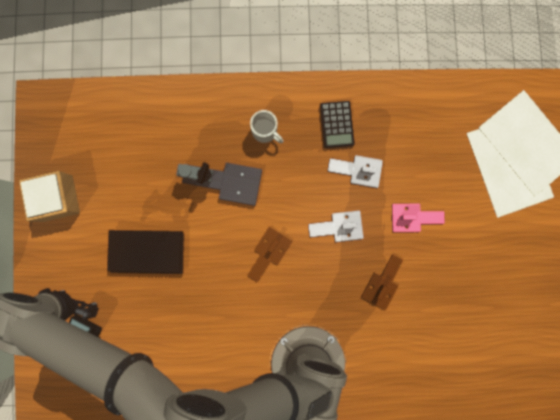

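```bash
python3 - <<'E'
from h import *
s=load('side0')['image'];t=load('top0')['image']
z=lambda im,x0,x1,y0,y1:cv2.resize(im[y0:y1,x0:x1],(390,290),interpolation=cv2.INTER_CUBIC)
a=np.vstack([np.hstack([z(s,255,345,270,337),z(s,335,425,255,322)]),np.hstack([z(t,300,390,195,262),z(t,320,410,140,207)])])
cv2.imwrite('pics/zoom0.png',a)
z=lambda im,x0,x1,y0,y1,k:cv2.resize(im[y0:y1,x0:x1],None,fx=k,fy=k,interpolation=cv2.INTER_CUBIC)
cv2.imwrite('pics/zs.png',z(s,220,320,130,230,6));cv2.imwrite('pics/zt.png',z(t,165,275,145,215,7))
E
```

```text
(no output)
```

View pics/zoom0.png

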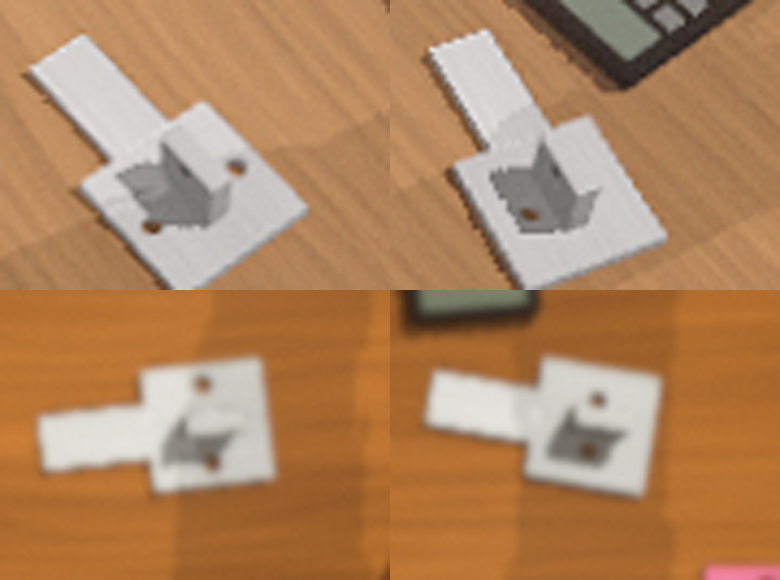

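View pics/zs.png

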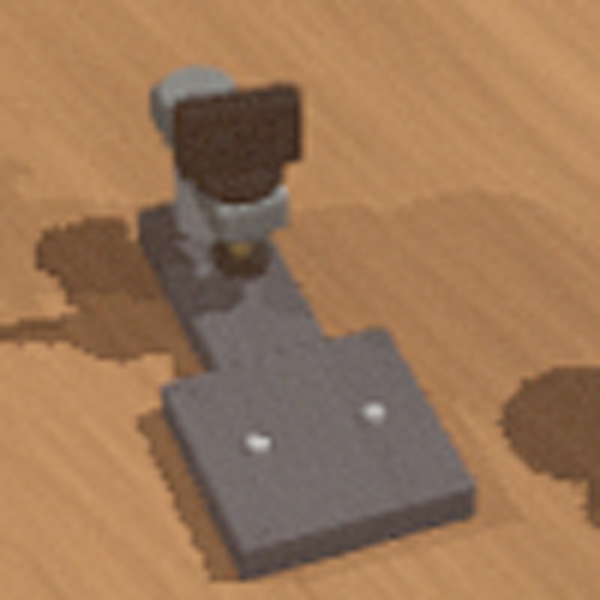

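View pics/zt.png

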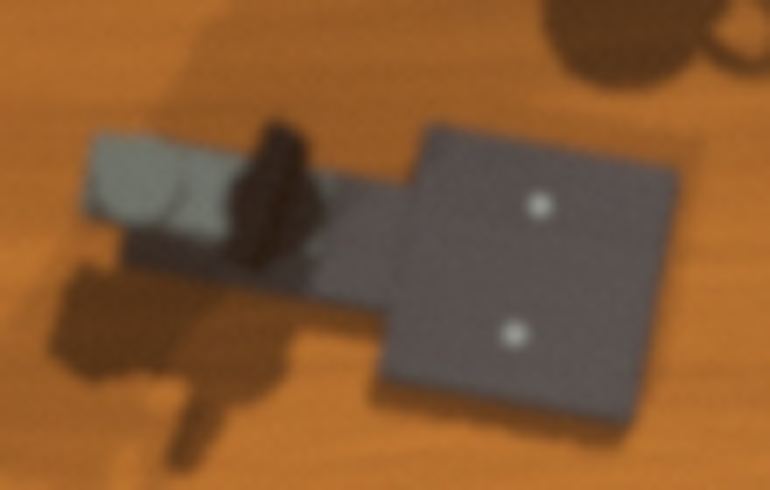

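```bash
cat > fit.py <<'E'
from h import *
from scipy.optimize import least_squares
def W(p,L,z0=0):
    L=np.array(L,float)/1000; c,s=np.cos(p[2]),np.sin(p[2])
    return np.c_[p[0]+c*L[:,0]-s*L[:,1],p[1]+s*L[:,0]+c*L[:,1],L[:,2]+z0]
def fit(obs,p0,z0=0):
    fun=lambda p:np.concatenate([((proj(f,W(p,L,z0))-uv)*w).ravel() for f,L,uv,w in obs])
    r=least_squares(fun,p0,loss='soft_l1'); 
    return r.x,[np.round(proj(f,W(r.x,L,z0))-uv,1).tolist() for f,L,uv,w in obs]
def uz(x,k,o): return (np.array(x,float)+.5)/k-.5+np.array(o)
E
python3 - <<'E'
from fit import *
s=load('side0');t=load('top0')
L=[[45,45,8],[45,-45,8],[-45,-45,8],[-45,45,8],[20,125,8],[-20,125,8],[30,0,8],[-30,0,8]]
k=4.333
ta=uz([(139,81),(261,67),(275,190),(153,203),(37,126),(43,182),(203,93),(212,171)],k,(300,195))
sa=uz([(203,101),(308,209),(185,293),(80,187),(85,35),(28,70),(236,166),(151,226)],k,(255,270))
for o in([(t,L,ta,1)],[(s,L,sa,1)],[(t,L,ta,1),(s,L,sa,1)]): print(fit(o,[.4,0,0]))
S=[[60,60,24],[60,-60,24],[-60,-60,24],[-60,60,24],[30,0,29],[-30,0,29]]
w=np.array([[.5]]*4+[[1.5]]*2)
tb=uz([(432,122),(678,170),(632,418),(382,372),(540,205),(514,334)],7,(165,145))
sb=uz([(388,330),(474,488),(245,550),(165,388),(374,411),(258,441)],6,(220,130))
for o in([(t,S,tb,w)],[(s,S,sb,w)],[(t,S,tb,w),(s,S,sb,w)]): print(fit(o,[.5,.2,-.2]))
E
```

```text
(array([ 0.43327047, -0.14205034,  0.08357519]), [[[0.2, 0.0], [-0.4, 0.1], [-0.2, -0.6], [0.3, -0.4], [0.1, 0.1], [0.2, -0.4], [-0.2, 0.3], [-0.0, 0.8]]])
(array([ 0.43397846, -0.14229524,  0.09129402]), [[[0.1, 0.0], [0.2, -0.3], [-0.1, 1.2], [0.0, -0.5], [-0.5, -0.2], [0.1, -0.3], [-0.2, 0.4], [0.4, -0.1]]])
(array([ 0.43374507, -0.14221394,  0.0884497 ]), [[[0.2, -0.0], [-0.4, -0.1], [-0.1, -0.8], [0.5, -0.5], [0.1, 0.2], [0.3, -0.4], [-0.2, 0.2], [0.1, 0.6]], [[0.1, 0.1], [0.1, -0.3], [-0.3, 1.2], [-0.0, -0.5], [-0.5, -0.3], [0.1, -0.3], [-0.3, 0.4], [0.2, -0.1]]])
(array([ 0.57816836,  0.19913574, -0.21693751]), [[[-1.0, -0.5], [0.6, -0.4], [0.1, 0.9], [-1.2, 0.4], [0.0, -0.0], [0.1, -0.0]]])
(array([ 0.57834252,  0.19944989, -0.22148456]), [[[-0.1, -1.1], [1.0, -0.1], [-0.9, 0.4], [-1.0, -1.0], [0.2, -0.0], [-0.1, 0.1]]])
(array([ 0.5782298 ,  0.19925482, -0.21889879]), [[[-1.0, -0.6], [0.6, -0.4], [-0.0, 0.9], [-1.3, 0.3], [0.0, -0.0], [0.1, -0.0]], [[-0.1, -1.0], [1.0, -0.1], [-0.8, 0.5], [-1.1, -0.9], [0.2, 0.0], [-0.1, 0.2]]])
```

```bash
cat > plan.py <<'E'
from h import *
def go(target_xy_gp, z_gp, jaw_yaw=None):
    """shift in tool cm for the grasp point, and twist"""
    o=get_obs(); M=R.from_rotvec(o['orientation']).as_matrix(); p=np.array(o['tcp_pos'])
    d=np.r_[target_xy_gp,z_gp+.155]-p   # assume tool vertical
    out=(M.T@d)*100
    tw=None
    if jaw_yaw is not None:
        cur=np.arctan2(M[1,2],M[0,2]); # z axis yaw
        tw=-((jaw_yaw-cur+np.pi/2)%np.pi-np.pi/2)  # y points down: +twist = cw from above
    return np.round(out,2),tw
E
python3 - <<'E'
from plan import *
o=get_obs(); M=R.from_rotvec(o['orientation']).as_matrix();print(M.round(3)); 
t=load('top0');s=load('side0')
print('mug',onz(t,[(263,124)],.095),onz(s,[(340,175)],.095), 'folders',onz(t,[(108,231),(184,275)],.036))
print(go([.4337,-.1422],.08,.0875))
E
```

```text
[[ 0.929 -0.001  0.371]
 [-0.371 -0.002  0.929]
 [ 0.    -1.    -0.002]]
mug [[0.75072376 0.11964442 0.095     ]] [[0.75961078 0.12614856 0.095     ]] folders [[0.43715453 0.61878928 0.036     ]
 [0.29292865 0.38060818 0.036     ]]
(array([ 45.55,  16.99, -64.58]), np.float64(1.103536287370411))
```

```bash
python3 - <<'E'
from plan import *
print(go([.46,.25],.25),go([.4337,-.1422],.12))
E
```

```text
(array([ 33.45,  -0.07, -27.2 ]), None) (array([ 45.55,  12.99, -64.58]), None)
```

```bash
python3 -m jog '[[[33.5,0,-27.2],0.5,-1],[[33.5,0,-27.2],0.5,-1],[[33.5,0,-27.2],0.5,-1],[[33.5,0,-27.2],0.5,-1],[[33.5,0,-27.2],0.8,-1],[[33.5,0,-27.2],1.1,-1],[[33.5,0,-27.2],1.1,-1],[[33.5,0,-27.2],1.1,-1]]'; python3 - <<'E'
from plan import *
print(get_obs()['joints'],go([.4337,-.1422],.12,.0875))
E
```

```text
clock: 1.1
tcp_pos: [0.4625, 0.2452, 0.4048]
orientation: [-1.247, 1.149, -1.152]
contact_force: [0.1, 0.2, -0.1]
grip_width: 0.0851
[-0.93036041  0.23249021  0.38108458  1.93601936 -0.10052288  0.99184846
 -0.42370389] (array([38.36, 13.04, -5.96]), np.float64(-0.007760684065109658))
```

```bash
python3 -m jog '[[[38.4,0,-6],0,-1],[[38.4,2,-6],0,-1],[[38.4,4,-6],0,-1],[[38.4,6,-6],0,-1],[[38.4,13,-6],0,-1],[[38.4,13,-6],0,-1],[[38.4,13,-6],0,-1],[[38.4,13,-6],0,-1],[[38.4,13,-6],0,-1]]'; python3 - <<'E'
from plan import *
print(get_obs()['joints'],go([.4337,-.1422],.03,.0875)); snap('top','top1')
E
```

```text
clock: 2.22
tcp_pos: [0.4361, -0.1369, 0.2747]
orientation: [-1.251, 1.142, -1.14]
contact_force: [0.4, 0.9, 1.3]
grip_width: 0.0855
[-0.2934234   0.34777077  0.55262424  2.20552935 -0.29715908  0.65886314
  0.56184468] (array([ 0.52,  8.97, -0.28]), np.float64(0.004683728733515968))
```

View pics/top1.png

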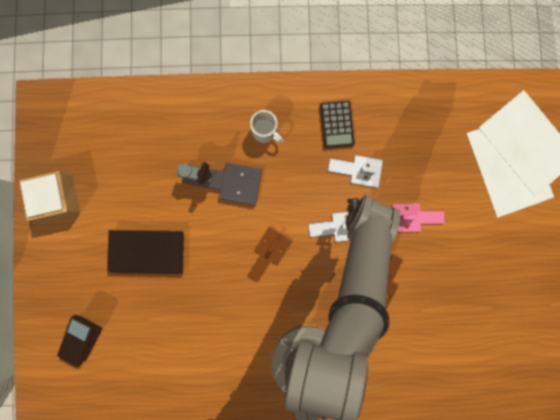

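```bash
python3 -m jog '[[[0.5,3,-0.3],0.005,-1],[[0.5,6,-0.3],0.005,-1],[[0.5,6,-0.3],0.005,-1]]'; python3 - <<'E'
from plan import *
print(go([.4337,-.1422],.032,.0875)); snap('side','side1')
E
```

```text
clock: 2.65
tcp_pos: [0.4331, -0.1414, 0.2141]
orientation: [-1.251, 1.146, -1.142]
contact_force: [-0.2, 0.3, 0.4]
grip_width: 0.085
(array([0.09, 2.71, 0.06]), np.float64(0.0013195056049684073))
```

View pics/side1.png

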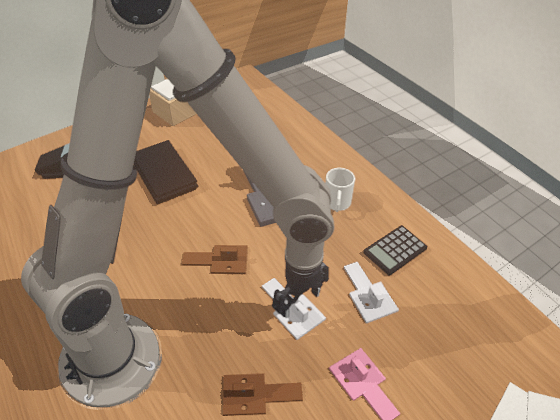

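The side view shows the open gripper straddling plate_a's fin at about (298,308). Descend and grip.

```bash
python3 -m jog '[[[0.1,1.5,0.05],0,-1],[[0.1,2.7,0.05],0,-1],[[0.1,2.7,0.05],0,-1],[[0.1,2.7,0.05],0,1],[[0.1,2.7,0.05],0,1],[[0.1,2.7,0.05],0,1],[[0.1,2.7,0.05],0,1],[[0.1,2.7,0.05],0,1],[[0.1,2.7,0.05],0,1]]' 60; python3 - <<'E'
from plan import *
o=get_obs();print(o['tcp_pos'],R.from_rotvec(o['orientation']).as_matrix().round(4),o['joints'])
print(go([.4337,-.1422],.032,.0875),go([.46,-.05],.12,.0))
E
```

```text
clock: 3.82
tcp_pos: [0.4338, -0.144, 0.188]
orientation: [-1.248, 1.146, -1.146]
contact_force: [-0.9, 1.6, 5.6]
grip_width: 0.0151
[ 0.43376746 -0.14401952  0.18797992] [[ 8.570e-02  3.000e-04  9.963e-01]
 [-9.963e-01  2.000e-04  8.570e-02]
 [-2.000e-04 -1.000e+00  3.000e-04]] [-0.15120455  0.51692838  0.41135441  2.23988117 -0.45870713  0.46324258
  0.71305545]
(array([-0.18,  0.1 ,  0.01]), np.float64(-0.001678405024525098)) (array([-9.14, -8.7 ,  3.42]), np.float64(0.08582159497547481))
```

```bash
python3 -m jog '[[[0,-2,0],0,1],[[0,-5,0],0,1],[[0,-9,0],0,1],[[-4,-9,1],0.04,1],[[-9.1,-9,3.4],0.09,1],[[-9.1,-9,3.4],0.09,1]]'; python3 - <<'E'
from plan import *
o=get_obs();print(o['tcp_pos'],o['clock'],o['joints'])
# staging: stand frame y=-0.09, gp z such that underside ~0.06
S=np.array([.5782,.1993]);yw=-.219
u=np.array([-np.sin(yw),np.cos(yw)])
print(S-.1*u, go(S-.1*u,.13,yw))
E
```

```text
clock: 4.58
tcp_pos: [0.4609, -0.0456, 0.2773]
orientation: [-1.21, 1.207, -1.205]
contact_force: [0.7, -0.3, -5.3]
grip_width: 0.0149
[ 0.46090959 -0.04562699  0.27728212] 4.575 [-0.51550566  0.35640924  0.57822675  2.1916693  -0.31363259  0.67196828
  0.28632527]
[0.55647464 0.10168848] (array([-14.69,  -0.75,   9.62]), np.float64(0.22332189498770738))
```

```bash
python3 -m jog '[[[-4,-0.7,3],0.1,1],[[-9,-0.7,7],0.2,1],[[-14.7,-0.7,9.6],0.22,1],[[-14.7,-0.7,9.6],0.22,1],[[-14.7,-0.7,9.6],0.22,1],[[-14.7,-0.7,9.6],0.22,1]]'; python3 - <<'E'
from plan import *
o=get_obs();print(o['tcp_pos'],o['clock'],o['joints'])
s=snap('side','side2')['image'];t=snap('top','top2')['image']
S=np.array([.5782,.1993]);yw=-.219
u=np.array([-np.sin(yw),np.cos(yw)])
print(S-.1*u, go(S-.1*u,.13,yw))
z=lambda im,x0,x1,y0,y1:cv2.resize(im[y0:y1,x0:x1],(400,500),interpolation=cv2.INTER_CUBIC)
cv2.imwrite('pics/z2.png',np.hstack([z(s,220,332,130,270),z(t,180,292,130,270)]))
E
```

```text
clock: 5.32
tcp_pos: [0.5556, 0.0942, 0.2843]
orientation: [-1.095, 1.375, -1.374]
contact_force: [-0.1, 0.7, -5.1]
grip_width: 0.015
[0.55558918 0.09424838 0.28434761] 5.325 [-0.73746598  0.50558172  0.60130815  1.96086517 -0.39356507  0.79385242
 -0.13976258]
[0.55647464 0.10168848] (array([-0.71, -0.03, -0.1 ]), np.float64(-0.007445856581406396))
```

View pics/z2.png

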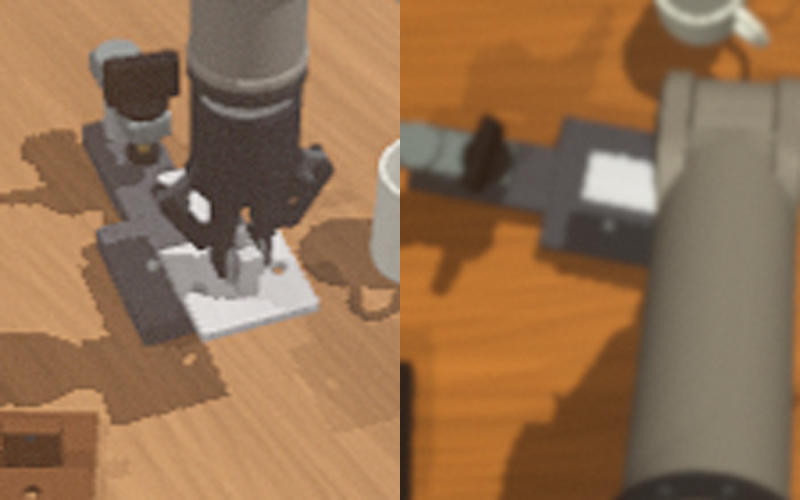

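```bash
python3 - <<'E'
from fit import *
s=load('side2');t=load('top2');k=400/112
Ls=[[45,-45,8],[-45,-45,8],[-45,45,8],[30,0,8]]
sa=uz([(317,302),(203,333),(158,247),(280,267)],k,(220,130))
Lt=[[20,125,8],[-20,125,8]]; ta=uz([(188,152),(182,203)],k,(180,130))
for o in([(s,Ls,sa,1)],[(s,Ls,sa,1),(t,Lt,ta,1)]): print(fit(o,[.55,.1,-.2],.0963))
E
python3 -m jog '[[[0,0,0],0,1],[[0,0,0],0,1],[[0,0,0],0,1]]'; python3 - <<'E'
from plan import *
o=get_obs();print(o['tcp_pos']);M=R.from_rotvec(o['orientation']).as_matrix();print(M.round(4));print(np.arctan2(M[1,2],M[0,2]))
E
```

```text
(array([ 0.55664311,  0.0981644 , -0.23680169]), [[[0.5, 0.1], [-0.4, 0.0], [0.8, 0.4], [-0.9, -0.5]]])
(array([ 0.55565353,  0.09775202, -0.21346318]), [[[0.5, -0.1], [-0.1, 0.4], [0.3, 1.0], [-1.2, -0.4]], [[0.2, 0.3], [-0.7, -1.0]]])
clock: 5.8
tcp_pos: [0.5563, 0.0962, 0.2848]
orientation: [-1.095, 1.372, -1.372]
contact_force: [-0.3, 0.3, -4.9]
grip_width: 0.0155
[0.55634139 0.09615449 0.28475525]
[[-2.223e-01  1.000e-04  9.750e-01]
 [-9.750e-01  2.000e-04 -2.223e-01]
 [-2.000e-04 -1.000e+00  0.000e+00]]
-0.2241603806634406
```

```bash
cat >> plan.py <<'E'
S=np.array([.5782,.1993]);yw=-.219
u=np.array([-np.sin(yw),np.cos(yw)]);v=np.array([u[1],-u[0]])
def rel(und_off=.188,yo=.002):
    o=get_obs();M=R.from_rotvec(o['orientation']).as_matrix();p=np.array(o['tcp_pos'])
    d=p[:2]+yo*u-S
    print('stand-frame plate x,y mm',(d@v*1e3).round(1),(d@u*1e3).round(1),'und',round((p[2]-und_off)*1e3,1),'yaw',round(np.arctan2(M[1,2],M[0,2]),4),'tilt',M[2].round(4),'F',np.round(o['contact_force'],1),'M',np.round(o['moment'],3),o['clock'])
E
python3 -m jog '[[[0,3,0],0,1],[[0,6,0],0,1],[[0,6.4,0],0,1],[[0,6.4,0],0,1],[[0,6.4,0],0,1]]'; python3 -c "
from plan import *
rel()
print(go(S-.002*u,.032+.188-.155,yw))"
```

```text
clock: 6.42
tcp_pos: [0.557, 0.0962, 0.2219]
orientation: [-1.093, 1.371, -1.373]
contact_force: [-0.1, -0.6, -3.8]
grip_width: 0.0151
stand-frame plate x,y mm 1.7 -103.2 und 33.9 yaw -0.2241 tilt [-0.001  -1.      0.0019] F [-0.1 -0.6 -3.8] M [-0.065 -0.    -0.011] 6.425
(array([-10.32,   0.2 ,  -0.22]), np.float64(-0.00513783620315178))
```

```bash
python3 -m jog '[[[-2,0.15,-0.2],0,1],[[-4,0.15,-0.2],0,1],[[-6,0.15,-0.2],0,1],[[-7,0.15,-0.2],0,1],[[-7,0.15,-0.2],-0.005,1],[[-7,0.15,-0.2],-0.005,1]]'; python3 -c "
from plan import *
rel()
print(go(S-.002*u,.032+.188-.155,yw))"
```

```text
clock: 7.18
tcp_pos: [0.5698, 0.164, 0.2191]
orientation: [-1.098, 1.369, -1.37]
contact_force: [-0.1, -1.4, -5.3]
grip_width: 0.0154
stand-frame plate x,y mm -0.5 -34.3 und 31.1 yaw -0.22 tilt [ 9.e-04 -1.e+00 -2.e-04] F [-0.1 -1.4 -5.3] M [-0.068 -0.025 -0.029] 7.175
(array([-3.43, -0.09,  0.05]), np.float64(-0.0010178754940768364))
```

```bash
python3 -m jog '[[[-1.5,-0.1,0.05],0,1],[[-2.8,-0.1,0.05],0,1],[[-3.4,-0.1,0.05],0,1],[[-3.4,-0.1,0.05],0,1],[[-3.4,-0.1,0.05],0,1]]'; python3 - <<'E'
from plan import *
rel()
print(go(S-.002*u,.032+.188-.155,yw))
s=snap('side','side3')['image'];t=snap('top','top3')['image']
z=lambda im,x0,x1,y0,y1:cv2.resize(im[y0:y1,x0:x1],(400,500),interpolation=cv2.INTER_CUBIC)
cv2.imwrite('pics/z3.png',np.hstack([z(s,220,308,120,230),z(t,170,258,120,230)]))
E
```

```text
clock: 7.8
tcp_pos: [0.5777, 0.1975, 0.2201]
orientation: [-1.098, 1.369, -1.369]
contact_force: [-0.6, 0.1, -5.2]
grip_width: 0.0152
stand-frame plate x,y mm -0.1 0.2 und 32.1 yaw -0.2195 tilt [ 6.e-04 -1.e+00 -2.e-04] F [-0.6  0.1 -5.2] M [-0.023 -0.074  0.007] 7.8
(array([0.02, 0.01, 0.01]), np.float64(-0.0004588193253967088))
```

View pics/z3.png

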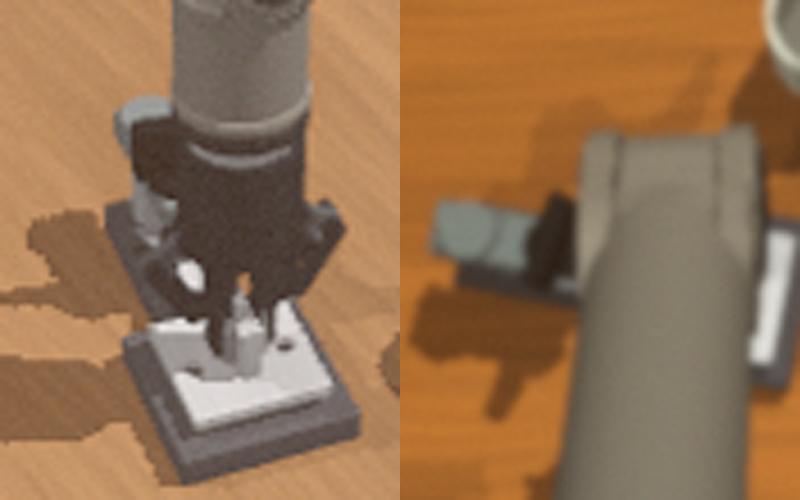

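```bash
python3 - <<'E'
from fit import *
from plan import S,u,v
s=load('side3');k=400/88
Ls=[[45,-45,8],[-45,-45,8],[-45,45,8],[30,0,8],[-30,0,8]]
sa=uz([(333,380),(194,424),(148,325),(286,345),(189,374)],k,(220,120))
r=fit([(s,Ls,sa,1)],[.55,.1,-.2],.032);d=r[0][:2]-S;print(r,d@v*1e3,d@u*1e3)
E
python3 -m jog '[[[0,0.4,0],0,1],[[0,0.8,0],0,1],[[0,0.8,0],0,1]]'; python3 -c "
from plan import *
rel()"
```

```text
(array([ 0.57756167,  0.19994019, -0.21237317]), [[[-0.3, 1.3], [0.3, -0.2], [-0.2, 0.5], [-0.7, -0.2], [1.0, -1.3]]]) -0.7621654527099562 0.48622423699460715
clock: 8.28
tcp_pos: [0.5779, 0.1978, 0.2121]
orientation: [-1.098, 1.369, -1.369]
contact_force: [-0.3, 0.5, -2.5]
grip_width: 0.0153
stand-frame plate x,y mm -0.0 0.5 und 24.1 yaw -0.2193 tilt [ 0.e+00 -1.e+00 -2.e-04] F [-0.3  0.5 -2.5] M [-0.043  0.13  -0.017] 8.275
```

```bash
python3 -m jog '[[[0,0.1,0],0,1],[[0,0.1,0],0,-0.5],[[0,0.1,0],0,-1],[[0,0.1,0],0,-1],[[0,0.1,0],0,-1],[[0,0.1,0],0,-1]]'; python3 - <<'E'
from plan import *
rel()
E
python3 -m jog '[[[0,-3,0],0,-1],[[0,-8,0],0,-1],[[0,-14,0],0,-1],[[4,-19,0],0,-1],[[10,-19,0],0,-1],[[16,-19,0],0,-1],[[16,-19,0],0,-1]]'; python3 - <<'E'
from plan import *
s=snap('side','side4')['image'];t=snap('top','top4')['image']
z=lambda im,x0,x1,y0,y1:cv2.resize(im[y0:y1,x0:x1],(400,500),interpolation=cv2.INTER_CUBIC)
cv2.imwrite('pics/z4.png',np.hstack([z(s,220,308,120,230),z(t,170,258,120,230)]))
print(get_obs()['joints'],get_obs()['tcp_pos'])
E
```

```text
clock: 9.02
tcp_pos: [0.5779, 0.198, 0.2112]
orientation: [-1.097, 1.369, -1.369]
contact_force: [0.4, -0.5, -0.1]
grip_width: 0.0857
stand-frame plate x,y mm -0.0 0.7 und 23.2 yaw -0.219 tilt [-0.e+00 -1.e+00  1.e-04] F [ 0.4 -0.5 -0.1] M [-0.01  -0.023  0.03 ] 9.025
clock: 9.9
tcp_pos: [0.5418, 0.036, 0.4019]
orientation: [-1.092, 1.375, -1.376]
contact_force: [-0.2, 0.5, 1.1]
grip_width: 0.0854
[-0.78444545  0.32094256  0.73985067  1.90961969 -0.25558963  1.00582724
 -0.15236456] [0.54296599 0.04132092 0.401401  ]
```

View pics/z4.png

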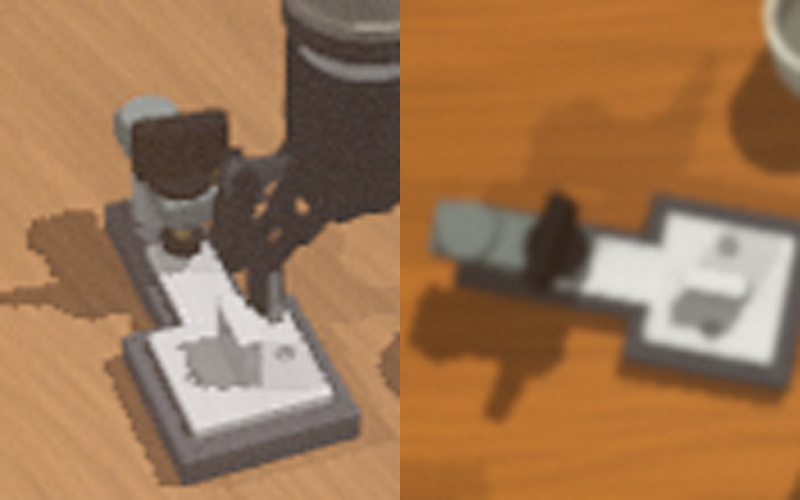

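```bash
cat > knob.py <<'E'
from plan import *
from scipy.optimize import minimize
C=S+.105*u
def hull(f,P,m,k=8,o=(0,0)):
    q=(proj(f,P)-np.array(o)+.5)*k-.5
    cv2.fillConvexPoly(m,cv2.convexHull(q.astype(np.float32)).astype(np.int32),1)
def render(f,yaw,dx,dy,dz,o,w,h,k=8):
    m=np.zeros((h*k,w*k),np.uint8); c,s=np.cos(yaw),np.sin(yaw)
    P=[[C[0]+dx+c*a-s*b,C[1]+dy+s*a+c*b,dz+z] for a in(-.031,.031) for b in(-.008,.008) for z in(.108,.150)]
    hull(f,P,m,k,o)
    a=np.linspace(0,6.283,30)
    hull(f,[[C[0]+dx+.022*np.cos(q),C[1]+dy+.022*np.sin(q),dz+z] for q in a for z in(.1,.108)],m,k,o)
    return cv2.resize(m.astype(np.float32),(w,h),interpolation=cv2.INTER_AREA)
def obsmask(f,o,w,h,th):
    im=f['image'][o[1]:o[1]+h,o[0]:o[0]+w].max(2).astype(float)
    return im
E
python3 - <<'E'
from knob import *
print('C',C)
res={}
for tag,o,w,h in(('side0',(240,135),36,34),('top0',(190,155),30,34)):
    f=load(tag);im=obsmask(f,o,w,h,0)
    print(tag,'min',im.min()); print(im[::2,::2].astype(int))
E
```

```text
C [0.60101163 0.3017921 ]
side0 min 62.0
[[181 179 180 188 184 185 184 184 178 178 183 181 186 189 182 191 184 188]
 [180 180 182 178 185 186 183 184 182 177 178 185 179 185 187 182 192 185]
 [179 178 180 180 179 186 186 183 184 183 175 179 182 178 185 186 184 190]
 [183 178 173 178 179 159 147 157 166 184 182 178 181 181 178 182 188 185]
 [177 182 180 158 141 142 137 138 140 158 187 187 176 153 160 179 181 185]
 [174 177 174 114 140 141 123 121 110  91  97  79  75  72  72 151 179 183]
 [174 174 167  98 121  73  76  78  79  83  84  79  79  79  77 144 179 176]
 [180 175 169  89  93  77  79  76  71  72  76  75  72  71  74 137 184 179]
 [175 180 177 112  89  72  71  74  74  77  75  72  75  75  73 137 179 185]
 [176 178 177 167  85  68  76  69  78  74  69  72  73  76  68 144 182 175]
 [180 179 179 179 150  73  71  74  68  73  72  69  73  76  72 138 182 181]
 [178 178 178 179 166  68  74  76  72  73  71  70  66  69 157 178 179 181]
 [180 174 178 177 172  74  68  78  73  72  82  84  78  78 188 185 181 180]
 [182 179 177 178 172 115  89  70  80  72  78  74  72 132 184 182 184 179]
 [191 182
[... 602 characters left out ...]
9 149]
 [109 110 112 109 110  91  57  50  47  74 137 146 150 150 150]
 [111 114 114 111  92  62  48  50  43  62 100 115 120 130 137]
 [104 111 114 105  65  49  48  47  46  51  69  83  80  88  95]
 [100 110 113  96  58  49  49  46  46  49  57  71  77  81  85]
 [103 114 114  94  55  49  49  44  47  50  55  71  82  86  88]
 [ 89  98 106  98  59  49  46  42  48  50  62  77  84  86  88]
 [ 61  67  73  68  49  49  46  45  49  60  79  81  86  87  87]
 [ 56  58  58  55  49  48  46  49  55  64  76  83  86  87  87]
 [ 59  59  55  57  56  52  51  57  60  63  76  88  87  88  88]
 [ 79  74  69  69  70  65  63  61  62  66  84  86  86  88  87]
 [ 85  86  84  87  98  96  90  86  81  79  81  81  83  85  86]]
```

```bash
python3 - <<'E'
from knob import *
fs=load('side0');ft=load('top0')
ms=(obsmask(fs,(240,135),36,28,0)<95).astype(float); mt=(obsmask(ft,(190,155),30,29,0)<63).astype(float)
mt[22:,:9]=np.nan
def iou(a,b):
    ok=~np.isnan(b); a=a[ok];b=b[ok]; return np.minimum(a,b).sum()/np.maximum(a,b).sum()
for dz in(0,.001,.002):
  best=[]
  for yw_ in np.arange(-1.6,1.55,.05):
    best.append((iou(render(fs,yw_,0,0,dz,(240,135),36,28),ms),iou(render(ft,yw_,0,0,dz,(190,155),30,29),mt),round(yw_,2)))
  print(dz,'side',[(round(b[0],3),b[2]) for b in sorted(best,reverse=True)[:5]])
  print('  top',[(round(b[1],3),b[2]) for b in sorted(best,key=lambda b:-b[1])[:5]])
  print('  sum',[(round(b[1]+b[0],3),b[2]) for b in sorted(best,key=lambda b:-b[1]-b[0])[:5]])
E
```

```text
0 side [(np.float64(0.846), np.float64(-0.25)), (np.float64(0.845), np.float64(-0.2)), (np.float64(0.843), np.float64(-0.15)), (np.float64(0.843), np.float64(-0.3)), (np.float64(0.843), np.float64(-0.35))]
  top [(np.float64(0.742), np.float64(-0.15)), (np.float64(0.74), np.float64(-0.2)), (np.float64(0.74), np.float64(-0.1)), (np.float64(0.736), np.float64(-0.05)), (np.float64(0.734), np.float64(-0.25))]
  sum [(np.float64(1.586), np.float64(-0.15)), (np.float64(1.585), np.float64(-0.2)), (np.float64(1.58), np.float64(-0.25)), (np.float64(1.58), np.float64(-0.1)), (np.float64(1.575), np.float64(-0.3))]
0.001 side [(np.float64(0.839), np.float64(-0.25)), (np.float64(0.839), np.float64(-0.15)), (np.float64(0.837), np.float64(-0.2)), (np.float64(0.836), np.float64(-0.1)), (np.float64(0.835), np.float64(-0.3))]
  top [(np.float64(0.737), np.float64(-0.15)), (np.float64(0.737), np.float64(-0.1)), (np.float64(0.734), np.float64(-0.2)), (np.float64(0.733), np.float64(-0.25)), (np.float64(0.732), np.float64(-0.05))]
  sum [(np.float64(1.576), np.float64(-0.15)), (np.float64(1.573), np.float64(-0.1)), (np.float64(1.572), np.float64(-0.25)), (np.float64(1.571), np.float64(-0.2)), (np.float64(1.563), np.float64(-0.3))]
0.002 side [(np.float64(0.831), np.float64(-0.15)), (np.float64(0.829), np.float64(-0.1)), (np.float64(0.829), np.float64(-0.2)), (np.float64(0.825), np.float64(-0.25)), (np.float64(0.825), np.float64(-0.05))]
  top [(np.float64(0.734), np.float64(-0.15)), (np.float64(0.729), np.float64(-0.1)), (np.float64(0.728), np.float64(-0.2)), (np.float64(0.727), np.float64(-0.05)), (np.float64(0.725), np.float64(-0.25))]
  sum [(np.float64(1.565), np.float64(-0.15)), (np.float64(1.559), np.float64(-0.1)), (np.float64(1.558), np.float64(-0.2)), (np.float64(1.552), np.float64(-0.05)), (np.float64(1.55), np.float64(-0.25))]
```

```bash
python3 - <<'E'
from knob import *
fs=load('side0');ft=load('top0')
ms=(obsmask(fs,(240,135),36,28,0)<95).astype(float); mt=(obsmask(ft,(190,155),30,29,0)<63).astype(float)
mt[22:,:9]=np.nan
def iou(a,b):
    ok=~np.isnan(b); a=a[ok];b=b[ok]; return np.minimum(a,b).sum()/np.maximum(a,b).sum()
for which in('s','t','st'):
    def cost(p):
        c=0
        if 's' in which:c-=iou(render(fs,p[0],p[1]/1e3,p[2]/1e3,.001,(240,135),36,28),ms)
        if 't' in which:c-=iou(render(ft,p[0],p[1]/1e3,p[2]/1e3,.001,(190,155),30,29),mt)
        return c
    b=min((minimize(cost,[y,0,0],method='Nelder-Mead',options=dict(initial_simplex=np.array([[y,0,0],[y+.2,0,0],[y,3,0],[y,0,3]]))) for y in(-.5,-.2,.1)),key=lambda r:r.fun)
    print(which,b.x,b.fun)
def ov(f,o,w,h,p):
    im=cv2.resize(f['image'][o[1]:o[1]+h,o[0]:o[0]+w],None,fx=12,fy=12,interpolation=cv2.INTER_CUBIC)
    m=(render(f,p[0],p[1]/1e3,p[2]/1e3,.001,o,w,h,12));m=cv2.resize(m,None,fx=12,fy=12,interpolation=cv2.INTER_CUBIC)
    cs,_=cv2.findContours((m>.5).astype(np.uint8),0,2);cv2.drawContours(im,cs,-1,(0,255,0),1);return im
a=ov(fs,(240,135),32,34,b.x);c=ov(ft,(190,155),32,34,b.x);cv2.imwrite('pics/ov.png',np.hstack([a,c]))
E
```

```text
s [-0.46879619 -4.80336699 -1.80193879] -0.897039254823686
t [-0.31702877 -8.37675463 -0.1749655 ] -0.8655072463768116
st [-0.31032365 -6.70132189 -1.18628946] -1.7148852220008637
```

View pics/ov.png

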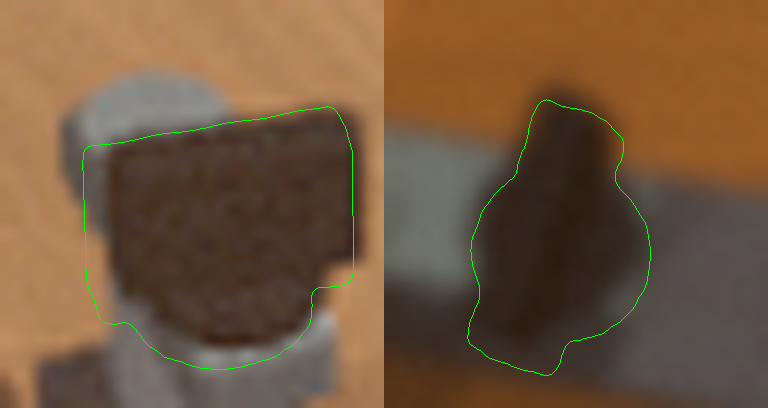

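```bash
python3 - <<'E'
from knob import *
fs=load('side0');ft=load('top0')
def ov(f,o,w,h,yaw):
    im=cv2.resize(f['image'][o[1]:o[1]+h,o[0]:o[0]+w],None,fx=12,fy=12,interpolation=cv2.INTER_CUBIC)
    c,s=np.cos(yaw),np.sin(yaw)
    P=np.array([[C[0]+c*a-s*b,C[1]+s*a+c*b,.001+z] for a in(-.031,.031) for b in(-.008,.008) for z in(.108,.150)])
    q=((proj(f,P)-o+.5)*12-.5).astype(int)
    for i in range(8):
        for j in range(i):
            if bin(i^j).count('1')==1: cv2.line(im,tuple(map(int,q[i])),tuple(map(int,q[j])),(0,255,0),1)
    for z,r in((.101,.022),(.109,.022)):
        a=np.linspace(0,6.283,40);q=((proj(f,np.c_[C[0]+r*np.cos(a),C[1]+r*np.sin(a),0*a+z])-o+.5)*12-.5).astype(np.int32)
        cv2.polylines(im,[q],True,(255,255,0),1)
    A=np.array([[x,y,z] for z in(78,100) for x,y in((-19,83),(19,83),(19,191),(-19,191))])/1e3
    Q=np.c_[S[0]+A[:,0]*v[0]+A[:,1]*u[0],S[1]+A[:,0]*v[1]+A[:,1]*u[1],A[:,2]+.001]
    q=((proj(f,Q)-o+.5)*12-.5).astype(np.int32)
    cv2.polylines(im,[q[:4]],True,(0,0,255),1);cv2.polylines(im,[q[4:]],True,(0,0,255),1)
    return im
cv2.imwrite('pics/ov2.png',np.hstack([ov(fs,np.array((236,132)),32,40,-.32),ov(ft,np.array((180,155)),32,40,-.32)]))
E
```

```text
(no output)
```

View pics/ov2.png

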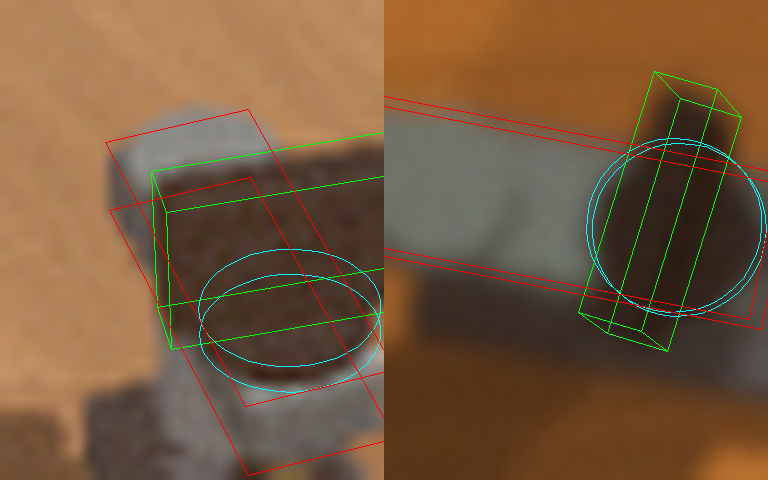

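```bash
python3 - <<'E'
from plan import *
C=S+.105*u
print(C,go(C,.185,-.32+np.pi/2),get_obs()['joints'][6])
E
```

```text
[0.60101163 0.3017921 ] (array([-26.68,   6.17,  -0.04]), np.float64(-1.471451507291706)) -0.15236456244601276
```

```bash
python3 -m jog '[[[-26.6,0,0],-1.47,-1],[[-26.6,0,0],-1.47,-1],[[-26.6,0,0],-1.47,-1],[[-26.6,0,0],-1.47,-1],[[-26.6,6,0],-1.47,-1],[[-26.6,6,0],-1.47,-1],[[-26.6,6,0],-1.47,-1],[[-26.6,6,0],-1.47,-1],[[-26.6,6,0],-1.47,-1],[[-26.6,6,0],-1.47,-1]]';  python3 - <<'E'
from plan import *
C=S+.105*u
print(go(C,.132,-.32+np.pi/2),get_obs()['joints'])
s=snap('side','side5')['image'];t=snap('top','top5')['image']
z=lambda im,x0,x1,y0,y1:cv2.resize(im[y0:y1,x0:x1],(400,500),interpolation=cv2.INTER_CUBIC)
cv2.imwrite('pics/z5.png',np.hstack([z(s,210,298,120,230),z(t,150,238,120,230)]))
E
```

```text
clock: 11.25
tcp_pos: [0.6006, 0.3024, 0.3408]
orientation: [-1.556, 0.253, -0.252]
contact_force: [-0.3, 0.3, -0.9]
grip_width: 0.0853
(array([ 0.06,  5.38, -0.05]), np.float64(-0.0016423636729323565)) [-0.75758908  0.54429267  0.28399048  1.63592354 -0.17529328  0.9868269
  0.83365905]
```

View pics/z5.png

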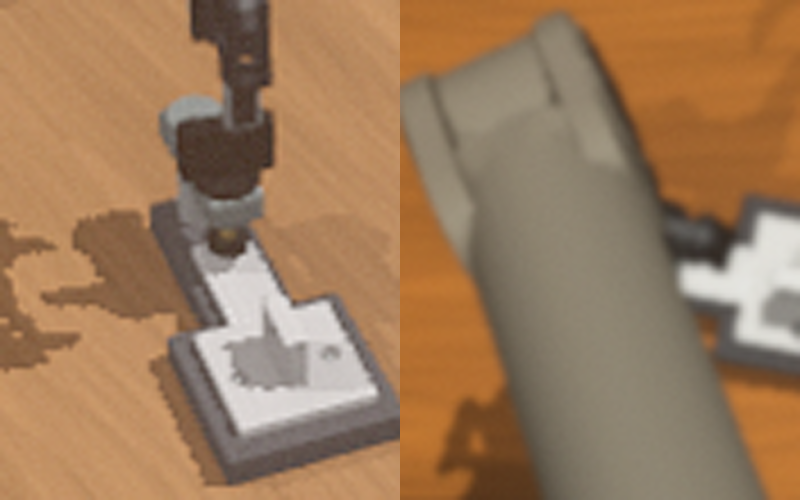

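```bash
python3 -m jog '[[[0.05,2,-0.05],0,-1],[[0.05,4,-0.05],0,-1],[[0.05,5.3,-0.05],0,-1],[[0.05,5.3,-0.05],0,-1],[[0.05,5.3,-0.05],0,-1]]' 40;  python3 - <<'E'
from plan import *
rel()
E
python3 -m jog '[[[0,0,0],0,0],[[0,0,0],0,1],[[0,0,0],0,1],[[0,0,0],0,1],[[0,0,0],0,1],[[0,0,0],0,1],[[0,0,0],0,1]]' 40;  python3 - <<'E'
from plan import *
rel()
C=S+.105*u
print(get_obs()['tcp_pos']-np.r_[C,.287])
E
```

```text
clock: 11.98
tcp_pos: [0.6015, 0.3009, 0.2885]
orientation: [-1.556, 0.251, -0.252]
contact_force: [-0.2, 0.4, 0.1]
grip_width: 0.0858
stand-frame plate x,y mm 0.6 106.2 und 100.5 yaw 1.2508 tilt [ 4.e-04 -1.e+00  4.e-04] F [-0.2  0.4  0.1] M [-0.022  0.005  0.011] 11.975
clock: 12.85
tcp_pos: [0.6015, 0.3015, 0.2887]
orientation: [-1.555, 0.25, -0.252]
contact_force: [3.1, 4.4, 1.6]
grip_width: 0.0155
stand-frame plate x,y mm 0.5 106.9 und 100.7 yaw 1.2514 tilt [ 9.0e-04 -1.0e+00  1.9e-03] F [3.1 4.4 1.6] M [ 0.902 -0.448 -0.002] 12.85
[ 0.00046544 -0.00025372  0.00166919]
```

```bash
cat >> plan.py <<'E'
def kn(tag=None):
    o=get_obs();M=R.from_rotvec(o['orientation']).as_matrix()
    print('t',round(o['clock'],2),'jaw yaw',round(np.arctan2(M[1,2],M[0,2]),4),'j7',round(o['joints'][6],3),'F',np.round(o['contact_force'],1),'Mz',round(o['moment'][2],3),'tau7',round(o['tau'][6],3),'w',round(o['grip_width'],4),'p',np.round(o['tcp_pos'],4))
    if tag:
        s=snap('side',tag)['image']
        cv2.imwrite(f'pics/{tag}z.png',cv2.resize(s[160:200,240:290],None,fx=12,fy=12,interpolation=cv2.INTER_CUBIC))
E
python3 -c "
from plan import *
kn('k0')"
python3 -m jog '[[[0,0,0],0.1,1],[[0,0,0],0.2,1],[[0,0,0],0.3,1],[[0,0,0],0.4,1],[[0,0,0],0.5,1]]' >/dev/null; python3 -c "
from plan import *
kn()"
python3 -m jog '[[[0,0,0],0.1,1],[[0,0,0],0.2,1],[[0,0,0],0.3,1],[[0,0,0],0.4,1],[[0,0,0],0.5,1]]' >/dev/null; python3 -c "
from plan import *
kn('k1')"
```

```text
t 12.85 jaw yaw 1.2514 j7 0.852 F [3.1 4.4 1.6] Mz -0.002 tau7 0.032 w 0.0155 p [0.6015 0.3015 0.2887]
t 13.53 jaw yaw 0.7483 j7 0.428 F [1.4 2.9 3.2] Mz 0.059 tau7 0.763 w 0.0156 p [0.6013 0.3011 0.2886]
t 14.15 jaw yaw 0.2481 j7 0.01 F [-0.5  2.   4.2] Mz 0.173 tau7 0.752 w 0.0155 p [0.6009 0.3009 0.2886]
```

View pics/k0z.png

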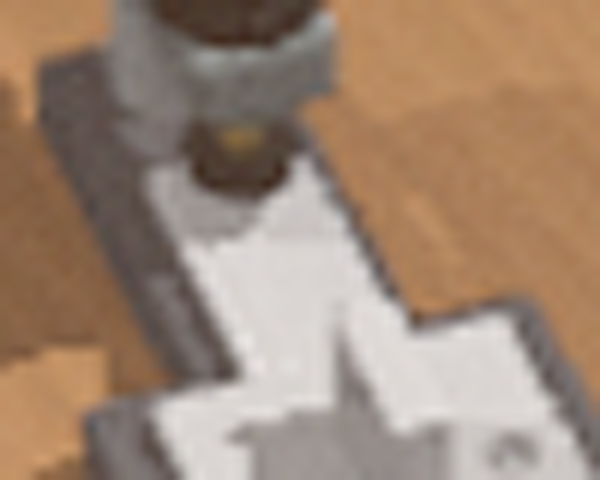

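View pics/k1z.png

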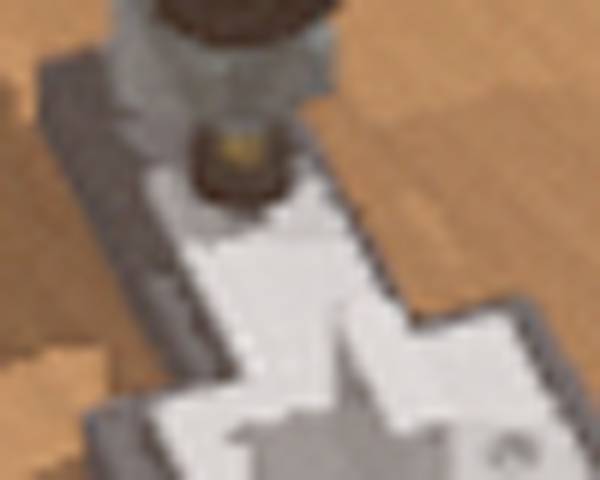

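```bash
python3 -m jog '[[[0,0,0],0.1,1],[[0,0,0],0.2,1],[[0,0,0],0.3,1],[[0,0,0],0.4,1],[[0,0,0],0.5,1]]' >/dev/null; python3 -c "
from plan import *
kn('k2')
f=load('k0');C=S+.105*u;a=np.linspace(0,6.28,60)
for z in (.032,.036,.040,.044,.048):print(z,((proj(f,np.c_[C[0]+.015*np.cos(a),C[1]+.015*np.sin(a),0*a+z])-(240,160)+.5)*12-.5)[:,1].max())
"
python3 -m jog '[[[0,0,0],0.1,1],[[0,0,0],0.2,1],[[0,0,0],0.3,1],[[0,0,0],0.4,1],[[0,0,0],0.5,1]]' >/dev/null; python3 -c "
from plan import *
kn('k3')"

```

```text
t 14.82 jaw yaw -0.2514 j7 -0.406 F [-3.3  1.   6.2] Mz 0.119 tau7 0.743 w 0.0158 p [0.6005 0.3009 0.2886]
0.032 247.55487862352425
0.036 235.7388189199237
0.04 223.8761671283561
0.044 211.9666919430698
0.048 200.0101609732858
t 15.5 jaw yaw -0.7512 j7 -0.821 F [-5.7  2.   7.7] Mz 0.149 tau7 0.741 w 0.0158 p [0.6002 0.3011 0.2886]
```

View pics/k2z.png

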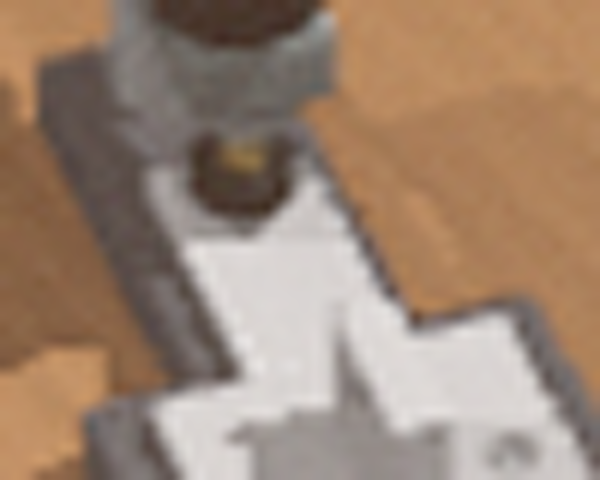

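View pics/k3z.png

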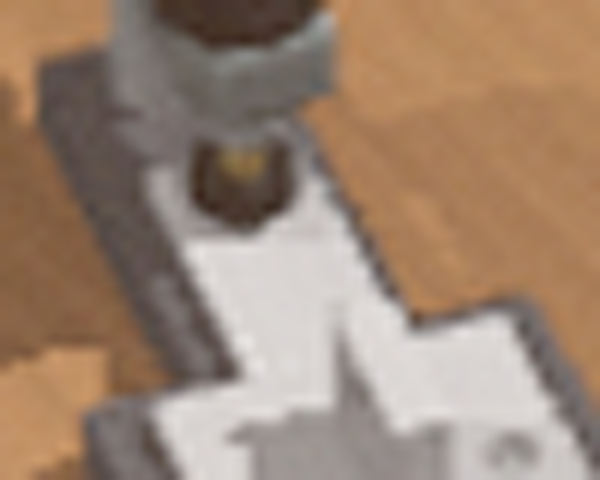

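```bash
cat >> plan.py <<'E'
def edge(im,cols=range(258,263)):
    r=[]
    for c in cols:
        p=im[170:186,c].astype(float).mean(1)
        i=np.argmin(p[:6]); lo=p[i]; hi=p[i:].max()*1.0; th=(lo+170)/2 if hi>140 else (lo+hi)/2
        th=105
        j=next(k for k in range(i,15) if p[k]<=th<p[k+1] ); r.append(170+j+(th-p[j])/(p[j+1]-p[j]))
    return np.round(r,2),round(np.mean(r),2)
def avg(n=6,tag=None):
    fs=[];Mz=[];
    for i in range(n):
        f=grab_frame('side');fs.append(f['image'].astype(float));Mz.append(get_obs()['moment'][2])
    im=np.mean(fs,0); print('edge',edge(im),'Mz',np.round(np.mean(Mz),3),np.round(np.std(Mz),3))
    if tag: f['image']=im.astype(np.uint8);pickle.dump(f,open(tag+'.pkl','wb'));cv2.imwrite(f'pics/{tag}z.png',cv2.resize(f['image'][160:200,240:290],None,fx=12,fy=12,interpolation=cv2.INTER_CUBIC))
E
python3 -c "
from plan import *
for k in range(4):
  im=load(f'k{k}')['image'];print(edge(im))
print(im[168:190,260].mean(1).round())"
python3 -m jog '[[[0,0,0],0.1,1],[[0,0,0],0.2,1],[[0,0,0],0.3,1],[[0,0,0],0.4,1],[[0,0,0],0.4,1]]' >/dev/null; python3 -c "
from plan import *
kn();avg(3,'k4')"
```

```text
(array([175.87, 176.17, 176.26, 176.21, 175.52]), np.float64(176.01))
(array([176.89, 177.5 , 177.67, 177.64, 176.54]), np.float64(177.25))
(array([177.62, 178.05, 178.21, 177.94, 177.43]), np.float64(177.85))
(array([178.25, 178.58, 178.69, 178.42, 177.58]), np.float64(178.31))
[103.  92. 102. 115. 105. 102.  92.  73.  65.  56.  70. 121. 209. 216.
 214. 215. 213. 212. 213. 214. 229. 207.]
t 16.18 jaw yaw -1.1492 j7 -1.152 F [-6.8  2.  10. ] Mz -0.158 tau7 -0.221 w 0.0155 p [0.6    0.3015 0.2886]
edge (array([178.66, 179.07, 179.1 , 178.54, 178.33]), np.float64(178.74)) Mz -0.096 0.046
```

View pics/k4z.png

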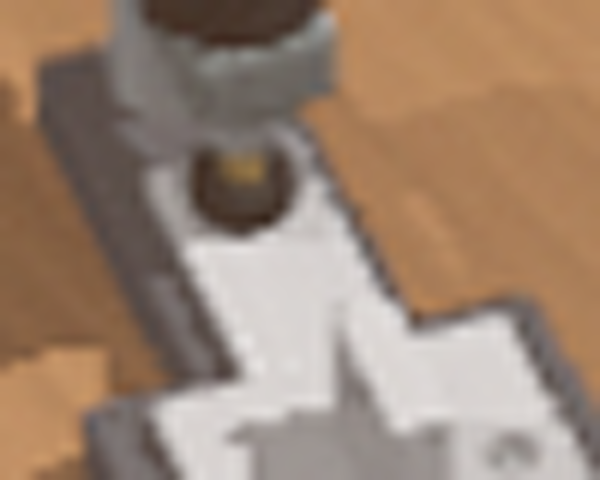

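```bash
for i in 5 6 7 ; do python3 -m jog '[[[0,0,0],0.1,1],[[0,0,0],0.2,1],[[0,0,0],0.3,1]]' >/dev/null; python3 -c "
from plan import *
kn();avg(4,'k$i')"; done
```

```text
t 16.7 jaw yaw -1.4506 j7 -1.405 F [-7.2  3.5  9.4] Mz 0.152 tau7 0.753 w 0.0156 p [0.5999 0.3017 0.2886]
edge (array([179.03, 179.21, 179.19, 179.15, 179.01]), np.float64(179.12)) Mz -0.077 0.029
t 17.27 jaw yaw -1.7503 j7 -1.659 F [-7.6  5.3  8.5] Mz 0.152 tau7 0.764 w 0.0154 p [0.5999 0.302  0.2886]
edge (array([179.31, 179.3 , 179.32, 179.15, 178.78]), np.float64(179.17)) Mz -0.125 0.02
t 17.85 jaw yaw -2.05 j7 -1.915 F [-6.9  5.4  8.5] Mz 0.143 tau7 0.754 w 0.0154 p [0.6    0.3023 0.2886]
edge (array([179.32, 179.35, 179.35, 179.29, 179.07]), np.float64(179.28)) Mz -0.1 0.04
```

View pics/k7z.png

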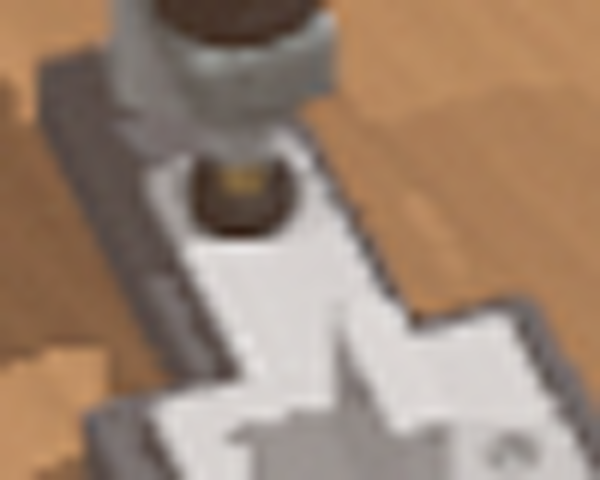

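```bash
python3 -m jog '[[[0,0,0],0.1,1],[[0,0,0],0.2,1],[[0,0,0],0.3,1]]' >/dev/null; python3 -c "
from plan import *
kn();avg(5,'k8')
from scipy.optimize import minimize
th=dict(k0=0,k1=1,k2=1.5,k3=2,k4=2.4,k5=2.7,k6=3,k7=3.3,k8=3.6)
ref=cv2.resize(load('k8')['image'][168:186,252:268].astype(np.float32).mean(2),None,fx=1,fy=1)
def sub(im,th_):
  return [round(float(edge(im,range(257,262))[1]),2)]
for k in th:
  im=load(k)['image'].astype(float)
  g=im.mean(2)
  yel=im[170:180,256:264,1:].mean(2)-im[170:180,256:264,0]   # yellowness
  w=np.clip(yel-25,0,None); r=np.arange(170,180)
  print(k,th[k],edge(im)[1],'yellow sum',w.sum().round(),'row',((w.sum(1)*r).sum()/w.sum()).round(2),w.sum(1).round())
"
```

```text
t 18.43 jaw yaw -2.3498 j7 -2.175 F [-4.9  5.7  7.6] Mz 0.155 tau7 0.76 w 0.0151 p [0.6002 0.3026 0.2887]
edge (array([179.31, 179.36, 179.35, 179.3 , 179.07]), np.float64(179.28)) Mz -0.099 0.03
k0 0 176.01 yellow sum 92.0 row 171.26 [ 0. 68. 24.  0.  0.  0.  0.  0.  0.  0.]
k1 1 177.25 yellow sum 135.0 row 172.09 [ 0. 20. 82. 32.  0.  0.  0.  0.  0.  0.]
k2 1.5 177.85 yellow sum 152.0 row 172.71 [ 0.  0. 54. 87. 10.  0.  0.  0.  0.  0.]
k3 2 178.31 yellow sum 140.0 row 173.29 [ 0.  0.  4. 91. 45.  0.  0.  0.  0.  0.]
k4 2.4 178.74 yellow sum 162.0 row 173.6 [ 0.  0.  0. 68. 90.  3.  0.  0.  0.  0.]
k5 2.7 179.12 yellow sum 155.0 row 174.07 [ 0.  0.  0. 24. 96. 35.  0.  0.  0.  0.]
k6 3 179.17 yellow sum 129.0 row 174.33 [ 0.  0.  0.  5. 76. 48.  0.  0.  0.  0.]
k7 3.3 179.28 yellow sum 134.0 row 174.55 [ 0.  0.  0.  0. 60. 74.  0.  0.  0.  0.]
k8 3.6 179.28 yellow sum 106.0 row 174.73 [ 0.  0.  0.  0. 29. 77.  0.  0.  0.  0.]
```

View pics/k8z.png

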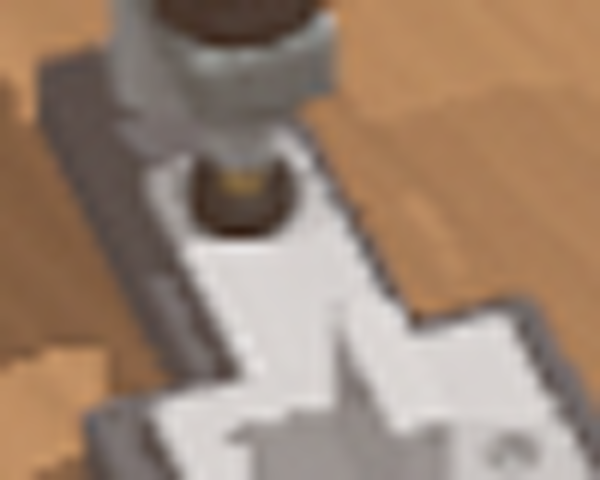

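```bash
python3 -m jog '[[[0,0,0],0.1,1],[[0,0,0],0.2,1],[[0,0,0],0.3,1],[[0,0,0],0.4,1],[[0,0,0],0.5,1],[[0,0,0],0.6,1]]' >/dev/null; python3 -c "
from plan import *
kn();avg(5,'k9')
for k in('k8','k9'):
  im=load(k)['image'].astype(float)
  yel=im[170:180,256:264,1:].mean(2)-im[170:180,256:264,0]
  w=np.clip(yel-25,0,None); print(w.sum(1).round())
"
```

```text
t 19.43 jaw yaw -2.9493 j7 -2.705 F [-2.6  6.7  6. ] Mz 0.189 tau7 0.77 w 0.0154 p [0.6006 0.3029 0.2886]
edge (array([179.31, 170.41, 179.35, 179.28, 179.08]), np.float64(177.49)) Mz -0.067 0.032
[ 0.  0.  0.  0. 29. 77.  0.  0.  0.  0.]
[ 0.  0.  0.  0.  0. 38.  1.  0.  0.  0.]
```

View pics/k9z.png

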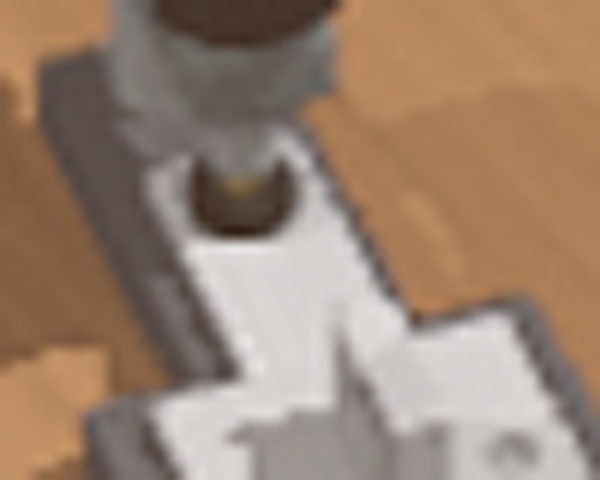

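```bash
python3 -m jog '[[[0,0,0],0.08,1],[[0,0,0],0.16,1],[[0,0,0],0.16,1],[[0,0,0],0.16,-1],[[0,0,0],0.16,-1],[[0,0,0],0.16,-1],[[0,0,0],0.16,-1],[[0,0,0],0.16,-1]]' >/dev/null; python3 -c "
from plan import *
kn()"; python3 -m jog '[[[0,-2,0],0,-1],[[0,-5,0],0,-1],[[0,-10,0],0,-1],[[0,-12,0],0,-1],[[0,-12,0],0,-1]]' ; python3 - <<'E'
from plan import *
kn();avg(5,'k10')
im=load('k10')['image'].astype(float)
yel=im[170:180,256:264,1:].mean(2)-im[170:180,256:264,0]
print(np.clip(yel-25,0,None).sum(1).round())
s=load('k10')['image'];k=load('k9')['image']
cv2.imwrite('pics/k10b.png',np.hstack([cv2.resize(s[120:230,220:308],(400,500),interpolation=cv2.INTER_CUBIC),cv2.resize(s[165:190,250:270],(400,500),interpolation=cv2.INTER_CUBIC)]))
E
```

```text
t 20.68 jaw yaw -3.1092 j7 -2.846 F [ 0.4  0.6 -0.3] Mz -0.053 tau7 0.0 w 0.0852 p [0.6012 0.3007 0.2882]
clock: 21.3
tcp_pos: [0.6015, 0.3005, 0.4104]
orientation: [-1.195, -1.236, 1.231]
contact_force: [-0.5, 0.3, -0.1]
grip_width: 0.0854
t 21.3 jaw yaw -3.1091 j7 -2.916 F [-0.5  0.3 -0.1] Mz 0.013 tau7 -0.076 w 0.0854 p [0.6015 0.3005 0.4104]
edge (array([179.3 , 179.34, 179.34, 179.29, 179.07]), np.float64(179.27)) Mz 0.009 0.038
[ 0.  0.  0.  0.  0. 23.  2.  0.  0.  0.]
```

View pics/k10b.png

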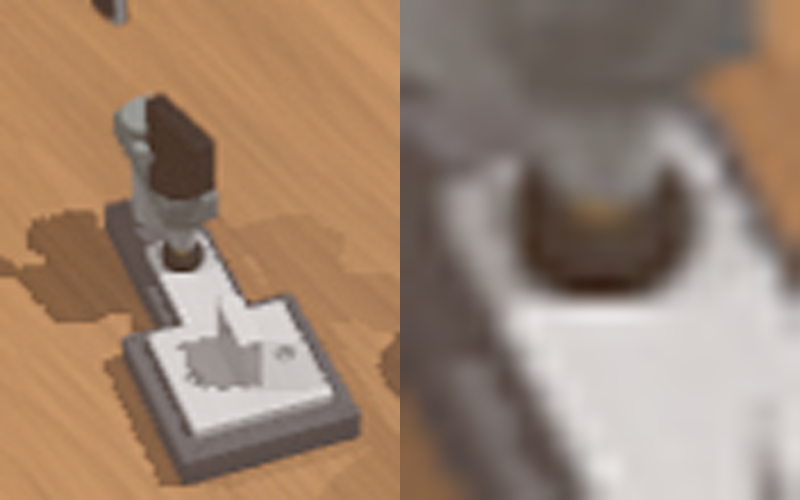

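```bash
python3 - <<'E'
from plan import *
f=load('k10');C=S+.105*u;a=np.linspace(0,6.28,60)
for r in(4,6,8):
  for z in (.040,.044,.0455,.047,.050,.052):print(r,z,proj(f,np.c_[C[0]+r/1e3*np.cos(a),C[1]+r/1e3*np.sin(a),0*a+z])[:,1].max().round(2),end=' | ')
  print()
for k in('k4','k7','k8','k9','k10'): print(k,load(k)['image'][168:182,259:261].mean(1).round().astype(int).tolist())
t=snap('top','top6')
d=cv2.absdiff(t['image'],load('top0')['image']).max(2)
for n,(x0,x1,y0,y1) in dict(mug=(245,290,105,155),calc=(315,360,95,155),fold=(100,190,225,280)).items(): print(n,d[y0:y1,x0:x1].mean().round(1))
E
```

```text
4 0.04 175.71 | 4 0.044 174.72 | 4 0.0455 174.34 | 4 0.047 173.97 | 4 0.05 173.22 | 4 0.052 172.72 | 
6 0.04 176.16 | 6 0.044 175.17 | 6 0.0455 174.8 | 6 0.047 174.42 | 6 0.05 173.67 | 6 0.052 173.17 | 
8 0.04 176.61 | 8 0.044 175.62 | 8 0.0455 175.25 | 8 0.047 174.87 | 8 0.05 174.12 | 8 0.052 173.62 | 
k4 [[94, 99, 106], [88, 95, 102], [95, 100, 108], [110, 114, 120], [104, 114, 124], [75, 108, 132], [64, 103, 130], [60, 77, 95], [58, 66, 80], [52, 62, 78], [40, 50, 68], [89, 93, 103], [206, 208, 213], [213, 214, 219]]
k7 [[94, 100, 107], [87, 93, 100], [92, 98, 106], [108, 112, 120], [112, 116, 123], [103, 113, 124], [70, 102, 126], [64, 101, 126], [60, 74, 93], [56, 65, 80], [50, 60, 76], [34, 44, 62], [208, 210, 214], [213, 214, 219]]
k8 [[94, 100, 106], [86, 94, 101], [95, 100, 108], [108, 112, 119], [114, 118, 124], [118, 120, 126], [80, 104, 126], [64, 101, 127], [60, 76, 94], [58, 67, 80], [50, 60, 75], [34, 44, 63], [208, 209, 213], [213, 214, 219]]
k9 [[84, 90, 98], [81, 88, 96], [94, 99, 106], [109, 112, 120], [112, 116, 122], [114, 117, 123], [102, 114, 124], [71, 100, 122], [58, 74, 91], [56, 66, 80], [49, 58, 74], [35, 46, 63], [208, 210, 214], [213, 214, 220]]
k10 [[85, 92, 100], [82, 89, 98], [93, 99, 108], [108, 114, 120], [112, 117, 124], [114, 118, 124], [112, 116, 125], [76, 100, 123], [56, 73, 92], [57, 67, 82], [50, 59, 77], [36, 46, 66], [208, 210, 214], [213, 214, 219]]
mug 9.1
calc 7.3
fold 45.4
```

View pics/top6.png

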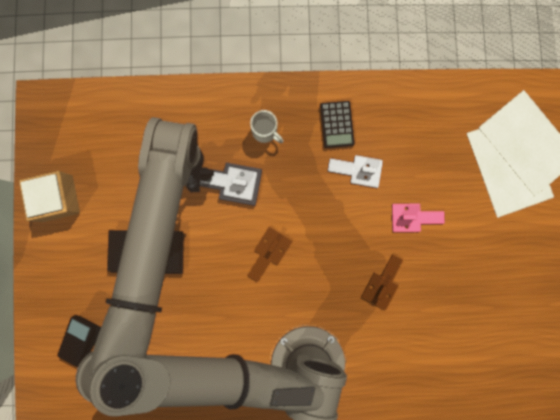

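```bash
python3 -c "
from bench import hand_in
print(hand_in())"
```

```text
the job is handed in; nothing more can be done
None
```

I seated plate_a (holes 60 mm apart) over both dowel pins, tightened the knob about a quarter turn past touching, let go, and handed the job in at about 21.6 s. `hand_in()` gave no verdict.

**Seating:** The plate's underside was at about 24 mm by the tool height, within about 1 mm of the stand's centre, with a pin visible in its hole and the tongue under the pad.

**Clamping:** I turned the knob about 4.36 rad clockwise in a single grip. The pad stopped moving down in the pictures at about 2.84 rad (±0.15), so it ended about 1.5 rad past touching. By pixel shifts, the pad is pushed in about 6.5 mm. After release, the pad still sat on the tongue and the plate looked flat and unmoved.

**Checks that were weak or disagreed:**
- The moment reading was too noisy to show the touch, so that angle comes only from the side pictures.
- The rendered knob outline sat about 1 px off the picture. The grip then centred with only about 5 N of sideways force, and the forces on the gripper stayed under about 13 N while turning.
- One of the five edge columns gave a false value in one frame (`k9`); the other four agreed.
- In the last top view, the mug and calculator matched the first picture. The arm covered part of the folders; their visible edges had not moved.

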